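Snap the pivot clip onto the microscope stand with the fork tool

ROBOT

A 6-joint arm with a two-finger parallel gripper is mounted at the origin on the work surface. World frame = base frame: x ahead of the robot, y to its left, z up, the work surface at z = 0. Lengths are in m, angles in degrees, forces in N, time in s.
With the tool pointing down it reaches from about 0.25 to 0.725 m from the base axis. Payload 9.7 kg.
Tool frame: the origin (TCP) lies midway between the tips of the shut fingers; the grasp point (between the pads) lies 19 mm behind it (bot.pinch_z is the distance from the TCP to the grasp point, in m); z points along the fingers, x is the direction in which the jaws open and shut, and the axes are right-handed (so a half turn about z gives the same grasp; the last joint's range is limited). The gripper opens to 85 mm and grips with 20 to 120 N. Pads are 22 mm wide; open, the fingers measure 114 mm over their backs; the gripper's body (76 mm by 85 mm) begins 54 mm behind the grasp point. The pads swing forward as they close: fully open they stand 13 mm farther back than shut.
Start: joints at [66.979, 4.979, 10.078, 95.1, 0, 90], TCP at [0.215, 0.506, 0.231] pointing down, gripper open.
Joint ranges: [-179.16, 179.16], [-48.56, 103.87], [-65.8, 70.77], [-126.05, 130.52], [-82.76, 87.17], [-180, 180]. Speed limits (degrees/s): [127.2, 127.2, 147.25, 180, 180, 180].

INTERFACE

Orientations are given as [roll, pitch, yaw] about the fixed x, y, z axes, in that order (R = Rz(yaw) Ry(pitch) Rx(roll)).
In Python, from workcell import bot gives the robot as it stands. The module is installed in compiled form; this text tells all that it offers.
- The arm moves only by the shell command python3 -m pendant 'ROWS' [FORCE]. ROWS is JSON, a list of rows, each a list of 7 numbers: the shift along the tool's x, y, z scaled (see below), then the turn, a rotation vector about the tool's x, y, z scaled (see below), then the closure, from 0 (fully open) to 1 (shut). In form: [[tx, ty, tz, wx, wy, wz, jaw], ...]. A call has 1 to 12 rows; each row shifts and turns the pose as measured when the row begins, along the tool's axes as they then stand; what a row does not reach is not made up. The controller multiplies each number of a shift by 0.25 m and each number of a turn by pi rad. A row lasts 1/10 s, in which the tool goes at most 50 mm and 8.59 degrees, less where a joint would pass 70% of its speed; a pose out of reach is approached as far as the arm can. A call with a number of a shift or a turn outside -1 to 1 is refused whole. A call with a gripper value outside its range is refused whole. The fingers move at their own pace and stop on an object; FORCE is the grip in N (left out, the last holds). Time passes only in rows, so rows that do not move let the fingers close. It gives the time, the measured TCP pose, the force and the opening at its end, in the units of the state.
- bot.get_obs(): the state, without advancing time (a new reading comes with each control period).
- bot.camera(name): name is "scene" or "top" or "wrist"; returns the picture (400x640x3 uint8, red, green, blue); there is no depth.
- bot.calibration(name): a dict with "intrinsics" (3x3 intrinsics, pixels), "xyz" and "attitude" of the camera in the world. Camera axes: x right, y up, looking along -z (the intrinsics and any distortion apply to the point x, -y, -z); pixel columns grow to the right and rows downward; lengths in m; the calibration is good to about 2 mm. The wrist camera is an equidistant fisheye: a pixel r from the principal point sees the ray r / f radians off the axis. A picture is of the moment at which its call begins: read the wrist's pose just before it. calibration takes no time and is no camera call; for the wrist camera it gives the pose at the moment of the call.
- bot.job_done(): hands the job in, once; it reports no verdict.
The state is a dict: "time": time; "q": joint angles; "qd": joint speeds; "joint_efforts": joint torques, N m; "ee_pos": TCP position; "tcp_rot": TCP orientation; "wrist_force": force on the tool from outside, world axes, zero at the start; "torque": the same for the moment, N m; "opening": finger opening in m.
Only numpy, scipy, OpenCV 4.12 (cv2) and the standard library are available. Lean on these libraries where they do the work, as an engineer would, in place of code of your own. Each camera call takes 0.05 s, during which the arm holds its last target.

TASK

Take the red-handled fork tool out of its pink tray and, with its fork, push the loose spring clip along the black arm of the microscope stand and sideways onto the groove of the steel pivot pin until it snaps fully home; push gently, never harder than 20 N, and do not touch the clip with the gripper. Then stand the tool upright in its pink tray again, and leave the tape roll, the jar and the screwdriver where they are.

Things in the scene. Friction and masses are not known exactly. Their poses are not given: they have to be found in the camera images.
- stand: Fixed foot of a microscope stand: dark steel foot 120 x 120 x 25 mm with a flat black arm end on it, 75 mm wide (y), from x = -95 to 50 mm, its smooth top 45 mm above the bench. A side arm leads from (50, 20) to a blue camera box 110 x 100 mm at (120, 210) mm, top 90 mm high. Origin on the bench under the middle of the pin's slot; x is the way to push the clip, z up.
- groove (a point): Middle of the pivot pin's 20 mm adjustment slot, on the arm's top; axes as the stand's. The upright pin is clamped anywhere in the slot: its axis is up to 10 mm before or behind this point along x (y exact), not shown by the poses; it stays put under the push. Pin: groove 24 mm diameter up to 9.5 mm above the arm, then a head of 32 mm diameter, top 33.5 mm above the arm.
- clip: Loose C-shaped spring clip, gold-coloured, 7 mm thick, 50 g, lying flat on the arm 25 to 60 mm before the pin, mouth roughly towards it. Origin on its underside where the pin's axis comes once it is home (to 0.5 mm); x out of its mouth, z up. Cross bar 44 mm wide (y), x = -22 to -12.4 mm; two sprung jaws, 44 mm over the outsides, reach to x = 13 mm, each with an inward bump.
- clip_back (a point): Middle of the rear face of the clip's cross bar (clip x = -22 mm), 3.5 mm above the clip's underside; axes as the clip's. The fork's prongs push on this face at y = 9 to 19 mm either side. From the middle a tail 14 mm wide sticks 10 mm back, which goes into the fork's slot. The tool may press on the clip with at most 20 N.
- tip_left (a point): Centre of the round bump (4 mm radius) of the clip's +y jaw, relaxed at x = 8.5, y = 13.6 mm of the clip. Bumps touch the pin with the clip 16 to 17 mm short of home; the push then grows to about 9 N (6 to 14 N), peaks 9 to 14 mm short, falls to almost nothing, and rises steeply when the cross bar meets the pin: home. Left short of home, friction may hold it there.
- tip_right (a point): The same for the -y jaw: relaxed at x = 8.5, y = -13.6 mm of the clip. The tips are 27.2 mm apart when relaxed and again when home, about 32 mm when half way on the pin.
- tool: Fork tool, about 140 g, standing upright in the tray. Origin under the middle of the handle, on the underside; z up, x towards the fork. Red upright handle 22 x 22 mm, from 8 to 74 mm above the underside: grip it from above, fingers closing along y, some 48 mm above the underside. Foot plate 38 mm wide, 8 mm thick, from x = -16 to 36 mm, then two prongs.
- fork (a point): Midway between the fork's two prong ends, 50 mm ahead (x) of the tool's origin and 4 mm above its underside; axes as the tool's. Prongs 10 mm wide (y = 9 to 19 mm either side), 8 mm thick, 14 mm long; the slot between them is 18 mm wide.
- tray: Fixed open pink tray 120 x 60 mm (x, y), walls 4 mm thick and 16 mm high, inner floor 4 mm above the bench. Origin on the bench under its centre. The tool stands in it with the handle about 20 mm behind (-x of) the centre, fork towards the tray's +x, and belongs there again.
- tape: Roll of silver tape, axis upright, 72 mm diameter, 45 mm high; origin at the centre of its underside. Leave alone.
- jar: Amber jar with black cap, 48 mm diameter, 55 mm high; origin at the centre of its underside. Leave alone.
- screwdriver: Screwdriver with yellow handle, 140 mm long, lying on the mat; x along it. Leave alone.
Things that resemble listed ones, but are neither listed nor needed, are in the scene too. What is shaped like the tool but purple or yellow is not meant.

How it is judged:
By the outcome, as a careful person would: the job done as asked, in the order asked, and still so for the second after the job is handed in, with the robot touching nothing.
It also fails if it takes over 72 s, if anything falls off the work surface, if the arm or the gripper's body presses on something with over 40 N, if the wrist force passes 120 N, or if a joint passes its speed limit or range.

## Working session

There is one attempt and no reset: what is moved stays moved. The work goes in short steps, Python scripts to look and compute and a shell command to move; the robot and the scene stay as the last step left them, time stands still between calls to the robot, and variables do not carry over. Pictures are saved under pics/ and viewed, and the job is handed in when it is done.

```bash
mkdir -p pics; python3 - <<'E'
from workcell import bot
import cv2,numpy as np
o=bot.get_obs();print(o)
for n in ["scene","top","wrist"]:
    c=bot.calibration(n);print(n,c)
    im=bot.camera(n);cv2.imwrite(f"pics/{n}0.png",im[:,:,::-1])
E
```

```text
{'time': 0.0, 'q': array([6.69775006e+01, 5.01286124e+00, 1.00366665e+01, 9.50989862e+01,
       9.12374368e-05, 9.00009509e+01]), 'qd': array([-0.02352339,  0.022687  ,  0.04720141,  0.00725881, -0.01861527,
       -0.09590692]), 'joint_efforts': array([ 6.27530881e-04, -5.20391178e+01,  4.64799142e+01,  1.64874044e-02,
        4.00411045e-05,  3.14685920e-06]), 'ee_pos': array([0.21501855, 0.50600058, 0.23058598]), 'tcp_rot': array([-1.79999910e+02,  7.51808527e-02,  6.69765497e+01]), 'wrist_force': array([-0.26161685, -0.05910128, -0.52500878]), 'torque': array([ 0.00796476, -0.03240267,  0.06826591]), 'opening': 0.08547855862120943}
scene {'intrinsics': array([[459.12066917,   0.        , 319.30852496],
       [  0.        , 459.12066917, 199.93732033],
       [  0.        ,   0.        ,   1.        ]]), 'xyz': array([1.02023703, 0.83303063, 0.67930416]), 'attitude': array([ 59.00174767,   1.0123488 , 152.66552253])}
top {'intrinsics': array([[466.17443063,   0.        , 311.28645338],
       [  0.        , 466.17443063, 193.63034027],
       [  0.        ,   0.        ,   1.        ]]), 'xyz': array([ 0.39044308, -0.07247215,  1.01790669]), 'attitude': array([ 10.75945947,   1.2653106 , -89.67204533])}
wrist {'intrinsics': array([[309.70691629,   0.        , 319.01280172],
       [  0.        , 309.70691629, 194.59302733],
       [  0.        ,   0.        ,   1.        ]]), 'xyz': array([0.15236108, 0.53245713, 0.37289364]), 'attitude': array([-15.42298498,   0.15714772,  66.94454865])}
```

View pics/scene0.png

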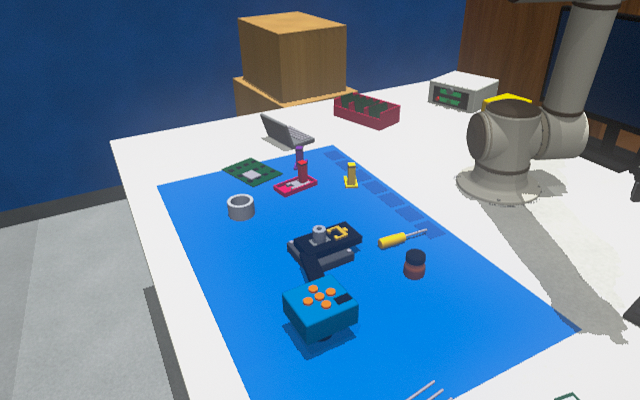

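View pics/top0.png

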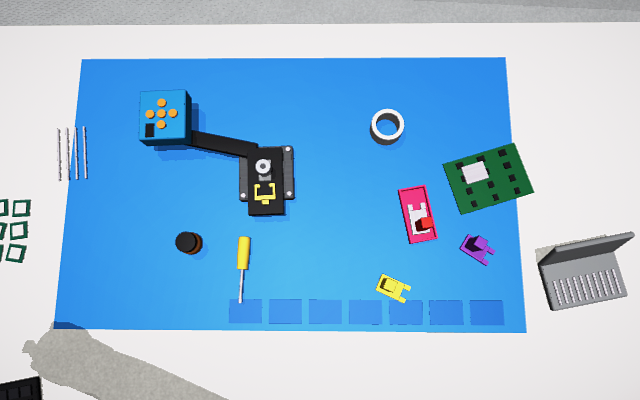

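View pics/wrist0.png

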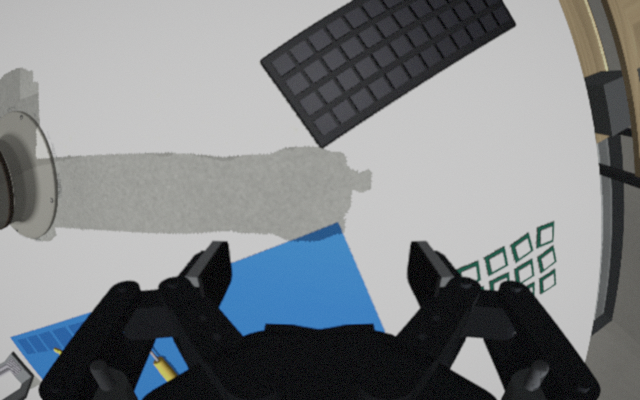

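Scene: the tray and red tool are at top-view ~(418,215), the stand with pin ~(263,166) and the clip ~(264,192). I'll zoom in to get precise pixels.

```bash
cat > h.py <<'E'
import numpy as np,cv2
from scipy.spatial.transform import Rotation as R
from workcell import bot
def cam(n):
    c=bot.calibration(n);return c['intrinsics'],np.array(c['xyz']),R.from_euler('xyz',c['attitude'],degrees=True).as_matrix()
def ray(n,u,v,c=None):
    K,p,A=c or cam(n)
    x=(u-K[0,2])/K[0,0];y=(v-K[1,2])/K[1,1]
    if n=='wrist':
        r=np.hypot(x,y);s=np.sin(r)/r if r>1e-9 else 1
        d=np.array([x*s,-y*s,-np.cos(r)])
    else: d=np.array([x,-y,-1])
    return p,A@d
def unp(n,u,v,z,c=None):
    p,d=ray(n,u,v,c);return p+d*(z-p[2])/d[2]
def proj(n,P,c=None):
    K,p,A=c or cam(n)
    P=np.atleast_2d(P);q=(P-p)@A
    x,y,zz=q[:,0],-q[:,1],-q[:,2]
    if n=='wrist':
        r=np.hypot(x,y);t=np.arctan2(r,zz);s=t/np.maximum(r,1e-12)
        x,y=x*s,y*s
    else: x,y=x/zz,y/zz
    return np.c_[x*K[0,0]+K[0,2],y*K[1,1]+K[1,2]]
def crop(im,x0,y0,x1,y1,s,f):
    c=cv2.resize(im[y0:y1,x0:x1,::-1],None,fx=s,fy=s,interpolation=cv2.INTER_CUBIC);cv2.imwrite(f,c)
E
python3 - <<'E'
import cv2
from h import crop
im=cv2.imread('pics/top0.png')[:,:,::-1]
crop(im,225,135,305,225,6,'pics/t_stand.png')
crop(im,375,170,515,310,4,'pics/t_tool.png')
im=cv2.imread('pics/scene0.png')[:,:,::-1]
crop(im,260,140,380,290,4,'pics/s_stand.png')
E
```

```text
(no output)
```

View pics/t_stand.png

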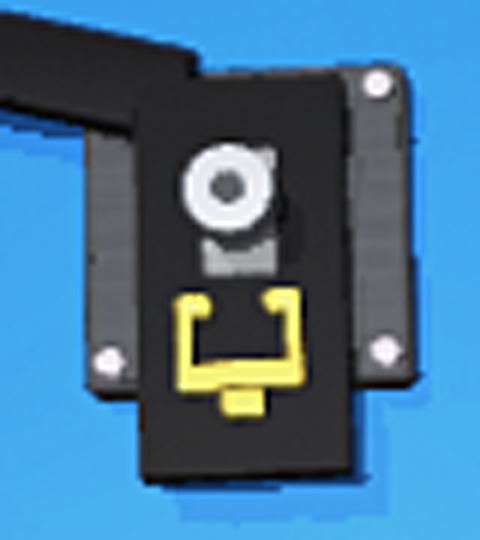

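View pics/t_tool.png

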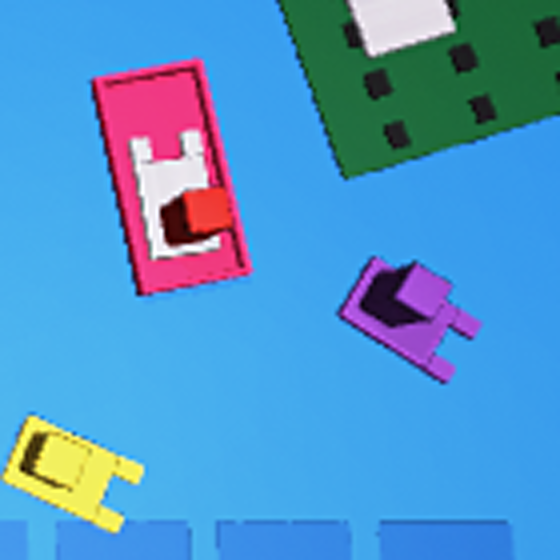

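View pics/s_stand.png

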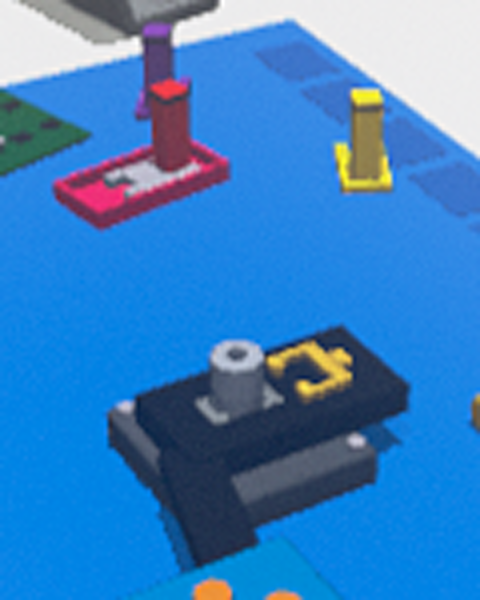

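```bash
python3 - <<'E'
from h import *
c=cam('top')
def S(u,v,z): return unp('top',(u+.5)/6-.5+225,(v+.5)/6-.5+135,z,c)
def T(u,v,z): return unp('top',(u+.5)/4-.5+375,(v+.5)/4-.5+170,z,c)
np.set_printoptions(precision=4,suppress=True)
print('arm');A=[S(*a,.045) for a in [(142,480),(352,475),(343,72),(137,75)]];print(np.array(A))
d=A[2]-A[1];print(np.degrees(np.arctan2(d[1],d[0])),np.linalg.norm(d))
print('clip');C=np.array([S(*a,.052) for a in [(176,392),(303,382),(222,415),(265,413),(177,297),(300,289)]]);print(C)
d=C[0]-C[1];print(np.degrees(np.arctan2(d[1],d[0]))-90,np.linalg.norm(d))
print('pin',S(228,187,.0785))
print('tray');Q=np.array([T(*a,.016) for a in [(95,78),(203,60),(251,270),(140,295)]]);print(Q,Q.mean(0))
for a,b in((3,0),(2,1),(2,3)):
    d=Q[b]-Q[a];print(np.degrees(np.arctan2(d[1],d[0])),np.linalg.norm(d))
print('tool top');H=np.array([T(*a,.078) for a in [(190,192),(227,188),(232,228),(187,234)]]);print(H,H.mean(0))
P=np.array([T(*a,.012) for a in [(133,138),(200,132),(155,258)]]);print(P);m=P[:2].mean(0)
d=m-H.mean(0);print(np.degrees(np.arctan2(d[1],d[0])),np.linalg.norm(d[:2]))
E
```

```text
arm
[[0.53   0.0831 0.045 ]
 [0.5319 0.009  0.045 ]
 [0.679  0.0148 0.045 ]
 [0.678  0.0895 0.045 ]]
2.240737641527759 0.14722133765968434
clip
[[0.5602 0.0709 0.052 ]
 [0.5639 0.0262 0.052 ]
 [0.5521 0.0545 0.052 ]
 [0.5528 0.0394 0.052 ]
 [0.5944 0.0715 0.052 ]
 [0.5973 0.028  0.052 ]]
4.671943067359905 0.044827619242779906
pin [0.6278 0.051  0.0785]
tray
[[ 0.5911 -0.2394  0.016 ]
 [ 0.6012 -0.2984  0.016 ]
 [ 0.4865 -0.3194  0.016 ]
 [ 0.473  -0.2599  0.016 ]] [ 0.5379 -0.2792  0.016 ]
9.847215477503841 0.11983950021982705
10.363142627381091 0.11651447185887111
102.83948985475273 0.061022055526311354
tool top
[[ 0.5199 -0.2752  0.078 ]
 [ 0.522  -0.2939  0.078 ]
 [ 0.5017 -0.2955  0.078 ]
 [ 0.4986 -0.2728  0.078 ]] [ 0.5106 -0.2843  0.078 ]
[[ 0.5586 -0.2597  0.012 ]
 [ 0.562  -0.2961  0.012 ]
 [ 0.4932 -0.2693  0.012 ]]
7.4170423951471856 0.05011779140469516
```

Estimates: tool ≈(0.510,-0.284) yaw ≈8–10°, pin ≈(0.628,0.051), clip rear ≈(0.562,0.049). First turn the wrist and see how q6 goes.

```bash
python3 -m pendant '[[0,0,0,0,0,-0.043,0],[0,0,0,0,0,-0.043,0],[0,0,0,0,0,-0.043,0],[0,0,0,0,0,-0.043,0]]'; python3 - <<'E'
from h import *
print(bot.get_obs()['q'])
E
```

```text
time: 0.55
ee_pos: [0.2148, 0.5056, 0.2294]
tcp_rot: [-179.9, 0.2, 98.9]
wrist_force: [0.1, -0.1, 0.1]
opening: 0.0851
[ 6.69801346e+01  5.06631034e+00  9.96101317e+00  9.50998349e+01
 -7.78557423e-04  5.80384235e+01]
```

```bash
cat >> h.py <<'E'
def go(x,y,z,yaw=None):
    o=bot.get_obs();p=o['ee_pos'];M=R.from_euler('xyz',o['tcp_rot'],degrees=True)
    d=M.as_matrix().T@(np.array([x,y,z])-p)
    print('tool shift units total',np.round(d/.25,4),'dist mm',round(np.linalg.norm(d)*1e3,1),'rows min',np.linalg.norm(d)/.05)
    if yaw is not None:
        T=R.from_euler('xyz',[180,0,yaw],degrees=True);rv=(M.inv()*T).as_rotvec()
        print('turn units',np.round(rv/np.pi,4),'rows min',np.linalg.norm(rv)/.15)
E
python3 - <<'E'
from h import *
go(.48,-.28,.22,98)
E
```

```text
tool shift units total [-3.2691  0.5594  0.0465] dist mm 829.2 rows min 16.584647155408465
turn units [-0.0006  0.001   0.0052] rows min 0.11214266253002143
```

```bash
python3 -m pendant '[[-0.18,0.031,0.0025,0,0,0,0],[-0.18,0.031,0.0025,0,0,0,0],[-0.18,0.031,0.0025,0,0,0,0],[-0.18,0.031,0.0025,0,0,0,0],[-0.18,0.031,0.0025,0,0,0,0],[-0.18,0.031,0.0025,0,0,0,0],[-0.18,0.031,0.0025,0,0,0,0],[-0.18,0.031,0.0025,0,0,0,0],[-0.18,0.031,0.0025,0,0,0,0],[-0.18,0.031,0.0025,0,0,0,0],[-0.18,0.031,0.0025,0,0,0,0],[-0.18,0.031,0.0025,0,0,0,0]]'; python3 -c "
from h import *
go(.48,-.28,.22,98)"
```

```text
time: 1.75
ee_pos: [0.3965, -0.0275, 0.2201]
tcp_rot: [-179.9, 0.4, 99.9]
wrist_force: [0.9, 1.4, 0.0]
opening: 0.0854
tool shift units total [-1.0521  0.1562  0.0073] dist mm 265.9 rows min 5.318292692899656
turn units [-0.0007  0.0022  0.0104] rows min 0.22240929975546267
```

```bash
python3 -m pendant '[[-0.17,0.026,0.001,0,0,0.005,0],[-0.17,0.026,0.001,0,0,0.005,0],[-0.17,0.026,0.001,0,0,0,0],[-0.17,0.026,0.001,0,0,0,0],[-0.17,0.026,0.001,0,0,0,0],[-0.17,0.026,0.001,0,0,0,0],[-0.03,0,0,0,0,0,0],[0,0,0,0,0,0,0]]'; python3 - <<'E'
from h import *
o=bot.get_obs();print(o['ee_pos'],o['tcp_rot'],o['qd'].max());c=cam('wrist');np.save('pics/w1.npy',np.array([c[1],*c[2]]))
im=bot.camera('wrist');cv2.imwrite('pics/w1.png',im[:,:,::-1])
E
```

```text
time: 2.55
ee_pos: [0.4737, -0.2987, 0.2169]
tcp_rot: [-179.8, 0.3, 97.5]
wrist_force: [0.4, -0.2, 0.3]
opening: 0.0852
[ 0.47370728 -0.29865365  0.21692917] [-179.77053911    0.29412276   97.54851575] 1.3900585978113253
```

View pics/w1.png

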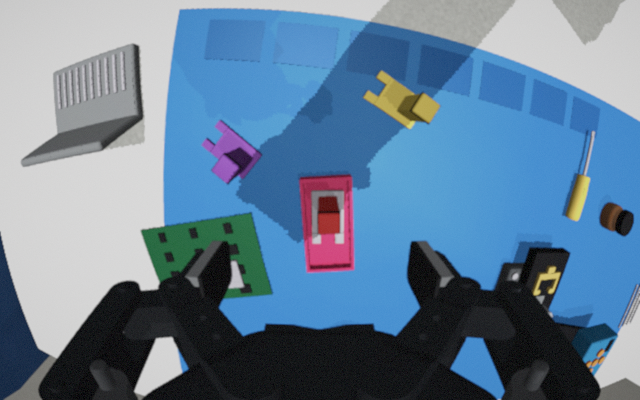

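The wrist view shows the tray at (327,222) with the handle at (328,215), fork pointing down. Zooming.

```bash
python3 - <<'E'
from h import crop
import cv2
crop(cv2.imread('pics/w1.png')[:,:,::-1],285,165,370,280,6,'pics/w1z.png')
E
```

```text
(no output)
```

View pics/w1z.png

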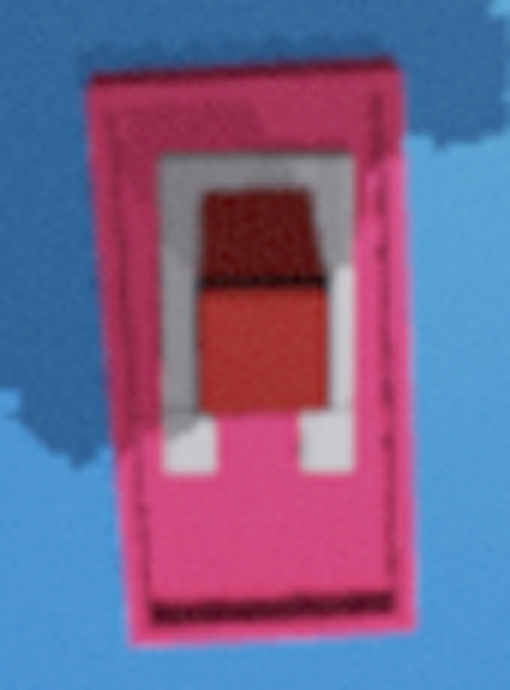

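```bash
python3 - <<'E'
from h import *
K=cam('wrist')[0];a=np.load('pics/w1.npy');c=(K,a[0],a[1:])
np.set_printoptions(precision=4,suppress=True)
W=lambda u,v,z:unp('wrist',(u+.5)/6-.5+285,(v+.5)/6-.5+165,z,c)
H=np.array([W(*p,.078) for p in [(203,289),(328,289),(328,410),(199,412)]]);print(H,H.mean(0))
P=np.array([W(*p,.012) for p in [(165,474),(354,474),(356,155),(161,155)]]);print(P)
f=(P[0]+P[1])/2;r=(P[2]+P[3])/2;d=f-r
an=np.degrees(np.arctan2(d[1],d[0]));print('plate yaw',an,np.linalg.norm(d),'origin',r+d/np.linalg.norm(d)*.016, f-d/np.linalg.norm(d)*.05)
Q=np.array([W(*p,.016) for p in [(92,80),(402,66),(415,630),(133,642)]]);print(Q,Q.mean(0))
for i,j in((0,3),(1,2)):
    d=Q[j]-Q[i];print(np.degrees(np.arctan2(d[1],d[0])),np.linalg.norm(d))
E
```

```text
[[ 0.5004 -0.2967  0.078 ]
 [ 0.4978 -0.2769  0.078 ]
 [ 0.5184 -0.2738  0.078 ]
 [ 0.5215 -0.2946  0.078 ]] [ 0.5095 -0.2855  0.078 ]
[[ 0.563  -0.2969  0.012 ]
 [ 0.558  -0.2586  0.012 ]
 [ 0.4914 -0.2686  0.012 ]
 [ 0.4964 -0.306   0.012 ]]
plate yaw 8.18127154723574 0.06725320284782664 origin [ 0.5098 -0.285   0.012 ] [ 0.511  -0.2848  0.012 ]
[[ 0.4826 -0.3208  0.016 ]
 [ 0.4721 -0.263   0.016 ]
 [ 0.5905 -0.2405  0.016 ]
 [ 0.6009 -0.2989  0.016 ]] [ 0.5365 -0.2808  0.016 ]
10.475060232214249 0.12032845122542031
10.762792784517647 0.12047776604660095
```

```bash
python3 -c "
from h import *
go(.51,-.285,.1,98.2)"
```

```text
tool shift units total [0.0348 0.153  0.4666] dist mm 123.1 rows min 2.4615362398899707
turn units [-0.0013  0.0016 -0.0035] rows min 0.08464022180994153
```

```bash
python3 -m pendant '[[0.009,0.038,0.117,-0.001,0.002,-0.003,0],[0.009,0.038,0.117,0,0,0,0],[0.009,0.038,0.117,0,0,0,0],[0.009,0.038,0.117,0,0,0,0],[0,0,0,0,0,0,0]]';python3 -c "
from h import *
go(.51,-.285,.033,98.2)"
```

```text
time: 3.1
ee_pos: [0.5107, -0.277, 0.0993]
tcp_rot: [179.9, 0.0, 98.4]
wrist_force: [-0.5, -0.0, -0.2]
opening: 0.0853
tool shift units total [-0.0311 -0.008   0.2654] dist mm 66.8 rows min 1.336574547497498
turn units [0.0008 0.0001 0.0012] rows min 0.031247718337551484
```

```bash
python3 -m pendant '[[-0.031,-0.008,0.05,0,0,0,0],[0,0,0.05,0,0,0,0],[0,0,0.05,0,0,0,0]]';python3 -c "
from h import *
go(.51,-.285,.033,98.2)"
```

```text
time: 3.4
ee_pos: [0.5111, -0.2848, 0.0652]
tcp_rot: [179.6, 0.2, 98.6]
wrist_force: [0.7, 0.0, 0.7]
opening: 0.0855
tool shift units total [ 0.0004 -0.0054  0.1287] dist mm 32.2 rows min 0.6442747566094303
turn units [0.0024 0.0013 0.002 ] rows min 0.071853047888135
```

```bash
python3 -m pendant '[[0,-0.005,0.06,0.002,0.001,0.002,0],[0,0,0.06,0,0,0,0],[0,0,0,0,0,0,0]]';python3 -c "
from h import *
go(.51,-.285,.033,98.2)"
```

```text
time: 3.7
ee_pos: [0.5089, -0.2853, 0.0316]
tcp_rot: [-180.0, 0.0, 98.1]
wrist_force: [-0.4, 0.3, -0.7]
opening: 0.0855
tool shift units total [ 0.0004  0.0047 -0.0054] dist mm 1.8 rows min 0.03595727247538432
turn units [-0.0001  0.0001 -0.0005] rows min 0.010645164354231684
```

```bash
python3 -m pendant '[[0,0.004,-0.004,0,0,0,0.3],[0,0,0,0,0,0,0.6],[0,0,0,0,0,0,1],[0,0,0,0,0,0,1],[0,0,0,0,0,0,1],[0,0,0,0,0,0,1]]' 90
```

```text
time: 4.3
ee_pos: [0.5107, -0.2857, 0.0343]
tcp_rot: [179.9, 0.1, 98.1]
wrist_force: [-0.4, -0.2, -0.8]
opening: 0.0208
```

```bash
python3 -m pendant '[[0,0,0,0,0,0,1],[0,0,-0.04,0,0,0,1],[0,0,-0.08,0,0,0,1],[0,0,-0.1,0,0,0,1],[0,0,-0.1,0,0,0,1],[0,0,-0.1,0,0,0,1],[0,0,-0.1,0,0,0,1],[0,0,0,0,0,0,1]]'; python3 - <<'E'
from h import *
o=bot.get_obs();print(o['ee_pos'],o['tcp_rot'],o['wrist_force'],o['opening']);c=cam('wrist');np.save('pics/w2.npy',np.array([c[1],*c[2]]))
im=bot.camera('wrist');cv2.imwrite('pics/w2.png',im[:,:,::-1])
im=bot.camera('top');cv2.imwrite('pics/t2.png',im[:,:,::-1]);crop(im,375,140,515,260,5,'pics/t2z.png')
E
```

```text
time: 5.1
ee_pos: [0.5094, -0.2849, 0.1718]
tcp_rot: [180.0, 0.0, 98.1]
wrist_force: [0.6, 0.4, -1.4]
opening: 0.0206
[ 0.50935676 -0.28488141  0.17179425] [1.79990983e+02 2.93655005e-02 9.81026269e+01] [ 0.57718917  0.37910517 -1.39844617] 0.020563851721158856
```

View pics/w2.png

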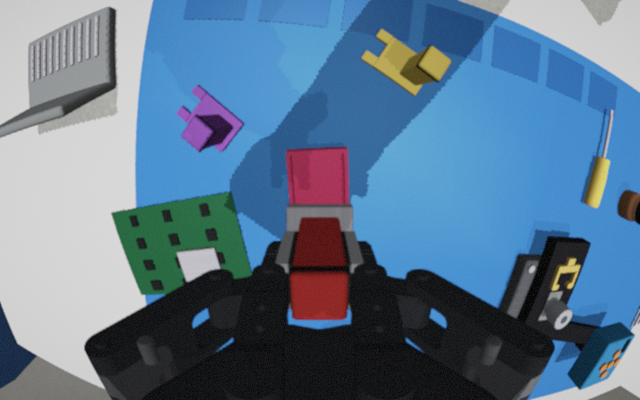

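```bash
python3 - <<'E'
from h import *
crop(cv2.imread('pics/w2.png')[:,:,::-1],270,195,370,330,5,'pics/w2z.png')
o=[0.50935676,-0.28488141,0.17179425];M=R.from_euler('xyz',[180,0,8.1],degrees=True)
K=cam('wrist')[0];a=np.load('pics/w2.npy');c=(K,a[0],a[1:])
Rt=R.from_euler('z',8.1,degrees=True).as_matrix()
org=np.array(o)-[0,0,.0303]
for P in [(-.011,-.011,.074),(-.011,.011,.074),(.011,.011,.074),(.011,-.011,.074),(-.016,-.019,.008),(-.016,.019,.008)]:
    u=proj('wrist',org+Rt@np.array(P),c)[0];print(P,(u-[270,195]+.5)*5-.5)
E
```

```text
(-0.011, -0.011, 0.074) [ 98.01977086 396.02148006]
(-0.011, 0.011, 0.074) [399.4762532  396.04697697]
(0.011, 0.011, 0.074) [386.9947658  629.80268482]
(0.011, -0.011, 0.074) [110.5166402  629.74770712]
(-0.016, -0.019, 0.008) [79.19284937 58.6482565 ]
(-0.016, 0.019, 0.008) [418.82683528  58.6140473 ]
```

View pics/w2z.png

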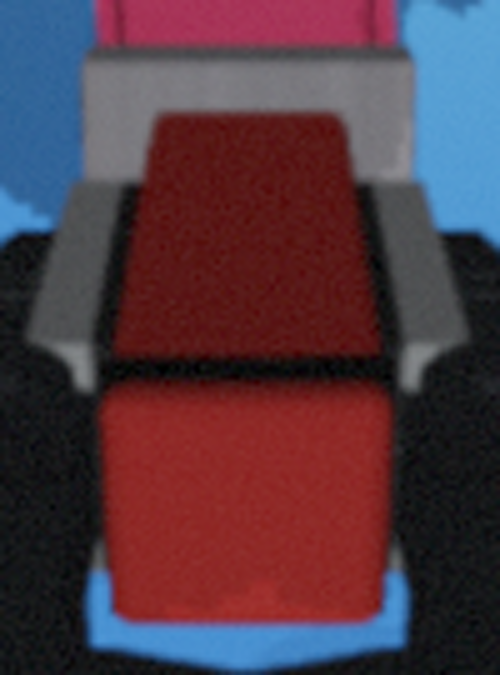

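View pics/t2z.png

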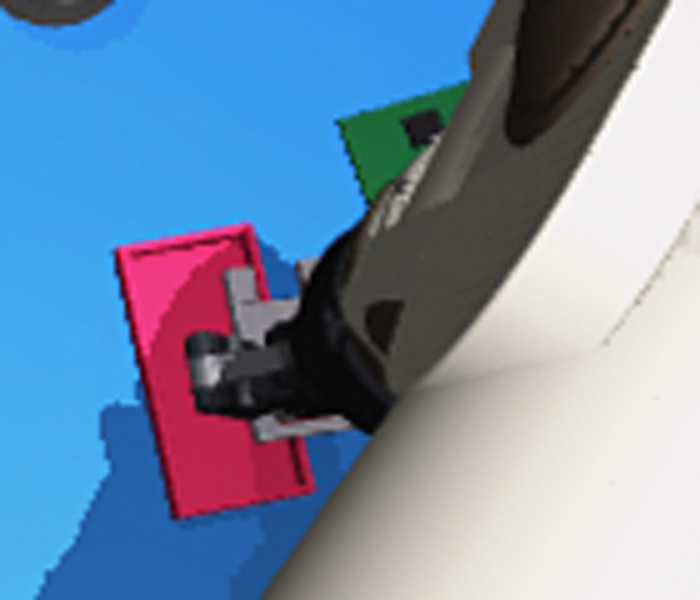

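```bash
python3 -c "
from h import *
go(.58,-.07,.18,93)"
```

```text
tool shift units total [ 0.8088  0.404  -0.0475] dist mm 226.3 rows min 4.52665073630409
turn units [-0.0011 -0.0006  0.0283] rows min 0.594145571403789
```

```bash
python3 -m pendant '[[0.06,0.03,-0.01,0,0,0,1],[0.11,0.055,-0.01,0,0,0,1],[0.13,0.065,-0.01,0,0,0,1],[0.13,0.065,-0.01,0,0,0,1],[0.13,0.065,0,0,0,0,1],[0.11,0.055,0,0,0,0,1],[0.06,0.03,0,0,0,0.014,1],[0.03,0.02,0,0,0,0.014,1],[0,0,0,0,0,0,1],[0,0,0,0,0,0,1]]'; python3 - <<'E'
from h import *
o=bot.get_obs();print(o['ee_pos'],o['tcp_rot'],o['wrist_force'],o['opening'],abs(o['qd']).max());c=cam('wrist');np.save('pics/w3.npy',np.array([c[1],*c[2]]))
im=bot.camera('wrist');cv2.imwrite('pics/w3.png',im[:,:,::-1])
E
```

```text
time: 6.2
ee_pos: [0.575, -0.0674, 0.165]
tcp_rot: [-178.7, -0.5, 93.0]
wrist_force: [-0.0, -0.0, -1.8]
opening: 0.021
[ 0.57500243 -0.06739524  0.16497564] [-178.70583981   -0.53456548   93.01196044] [-0.00821425 -0.02735132 -1.78611109] 0.02104806815644011 0.767574706062266
```

View pics/w3.png

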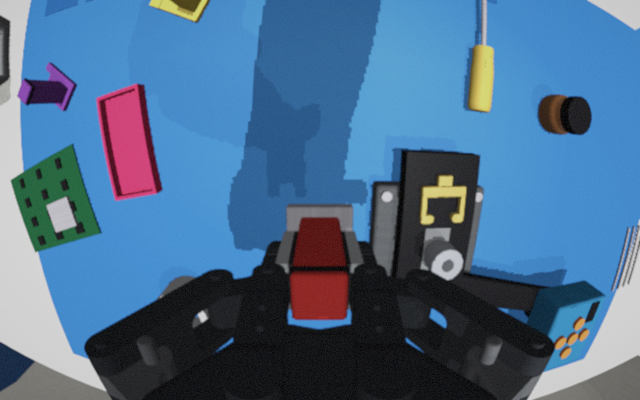

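The wrist view shows the clip at (445,200), pin head at (447,261), arm's rear edge at row ~152.

```bash
python3 - <<'E'
from h import *
crop(cv2.imread('pics/w3.png')[:,:,::-1],390,145,490,245,7,'pics/w3z.png')
crop(cv2.imread('pics/w3.png')[:,:,::-1],390,215,490,295,7,'pics/w3y.png')
E
```

```text
(no output)
```

View pics/w3z.png

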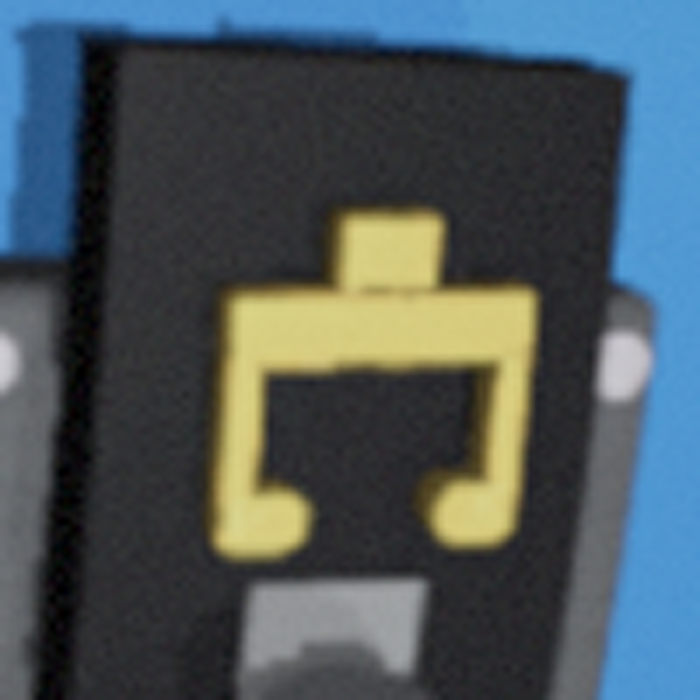

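View pics/w3y.png

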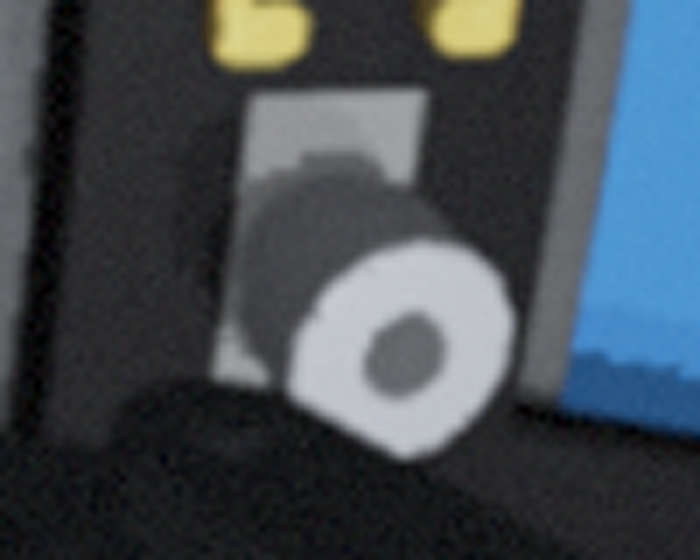

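```bash
python3 - <<'E'
from h import *
K=cam('wrist')[0];a=np.load('pics/w3.npy');c=(K,a[0],a[1:])
np.set_printoptions(precision=4,suppress=True)
W=lambda u,v,z,y0=145:unp('wrist',(u+.5)/7-.5+390,(v+.5)/7-.5+y0,z,c)
def an(d):return np.degrees(np.arctan2(d[1],d[0]))
L,Rr=W(235,290,.052),W(538,290,.052)
print('bar',L,Rr,(L+Rr)/2,np.linalg.norm(L-Rr),an(Rr-L)-90)
t1,t2=W(343,213,.052),W(443,215,.052);print('tail',t1,t2,an(t2-t1)-90)
f1,f2=W(215,545,.052),W(515,538,.052);print('fr',f1,f2, an(f1-L),an(f2-Rr),an(f2-f1)-90)
b1,b2=W(280,520,.052),W(460,510,.052);print('bumps',b1,b2,an(b2-b1)-90,(b1+b2)/2)
A,B=W(120,45,.045),W(627,75,.045);print('arm',A,B,(A+B)/2,np.linalg.norm(A-B),an(B-A)-90)
A,B=W(120,45,.045),W(80,680,.045);print('left edge',A,B,an(B-A))
s1,s2=W(248,92,.045,215),W(428,92,.045,215);print('slot',s1,s2,(s1+s2)/2)
print('pin',W(404,354,.0785,215),W(404,350,.0785,215))
E
```

```text
bar [0.5621 0.0249 0.052 ] [0.5596 0.0687 0.052 ] [0.5608 0.0468 0.052 ] 0.04391876541428371 3.3017436719360376
tail [0.5513 0.0385 0.052 ] [0.5506 0.0529 0.052 ] 2.8191163880876218
fr [0.5961 0.0269 0.052 ] [0.594  0.0715 0.052 ] 3.5340417871769416 4.706733496134217 2.7135808320408046
bumps [0.5924 0.0356 0.052 ] [0.5902 0.0621 0.052 ] 4.654247282644491 [0.5913 0.0489 0.052 ]
arm [0.533  0.0083 0.045 ] [0.5306 0.0822 0.045 ] [0.5318 0.0452 0.045 ] 0.07394082177753625 1.8741525343220644
left edge [0.533  0.0083 0.045 ] [0.6183 0.0132 0.045 ] 3.3114781026432563
slot [0.6036 0.0353 0.045 ] [0.603  0.0628 0.045 ] [0.6033 0.049  0.045 ]
pin [0.6267 0.0497 0.0785] [0.6261 0.0496 0.0785]
```

```bash
python3 -c "
from h import *
go(.4886,.0437,.125,93)"
```

```text
tool shift units total [ 0.4611 -0.3177  0.1712] dist mm 146.4 rows min 2.9275266321677256
turn units [-0.0073 -0.003  -0.    ] rows min 0.16439779081697406
```

```bash
python3 -m pendant '[[0.05,-0.035,0.01,-0.007,-0.003,0,1],[0.1,-0.07,0.02,0,0,0,1],[0.1,-0.07,0.03,0,0,0,1],[0.1,-0.07,0.03,0,0,0,1],[0.07,-0.045,0.03,0,0,0,1],[0.02,-0.01,0.02,0,0,0,1],[0,0,0,0,0,0,1]]'; python3 -c "
from h import *
go(.4886,.0437,.085,93)"
```

```text
time: 6.95
ee_pos: [0.4897, 0.0367, 0.1269]
tcp_rot: [-179.9, 0.1, 92.9]
wrist_force: [-0.6, -0.2, -1.3]
opening: 0.0209
tool shift units total [ 0.0285 -0.0028  0.1676] dist mm 42.5 rows min 0.8502133705309848
turn units [-0.0005  0.0003 -0.0007] rows min 0.019687819451504735
```

```bash
python3 -m pendant '[[0.028,-0.003,0.03,0,0,0,1],[0,0,0.04,0,0,0,1],[0,0,0.04,0,0,0,1],[0,0,0.03,0,0,0,1],[0,0,0,0,0,0,1]]'; python3 - <<'E'
from h import *
go(.4886,.0437,.085,93)
o=bot.get_obs();print(o['ee_pos'],o['tcp_rot'])
im=bot.camera('scene');cv2.imwrite('pics/s4.png',im[:,:,::-1]);crop(im,270,180,400,280,6,'pics/s4z.png')
im=bot.camera('top');crop(im,225,125,325,265,4,'pics/t4z.png')
E
```

```text
time: 7.45
ee_pos: [0.49, 0.0416, 0.0885]
tcp_rot: [-179.9, 0.1, 92.7]
wrist_force: [-0.3, -0.5, -2.0]
opening: 0.021
tool shift units total [ 0.0088 -0.0054  0.0141] dist mm 4.4 rows min 0.08738458717497907
turn units [-0.0005  0.0005 -0.0015] rows min 0.03558737630773182
[0.49004743 0.04157269 0.08853124] [-1.7990224e+02  8.8753007e-02  9.2724194e+01]
```

View pics/s4z.png

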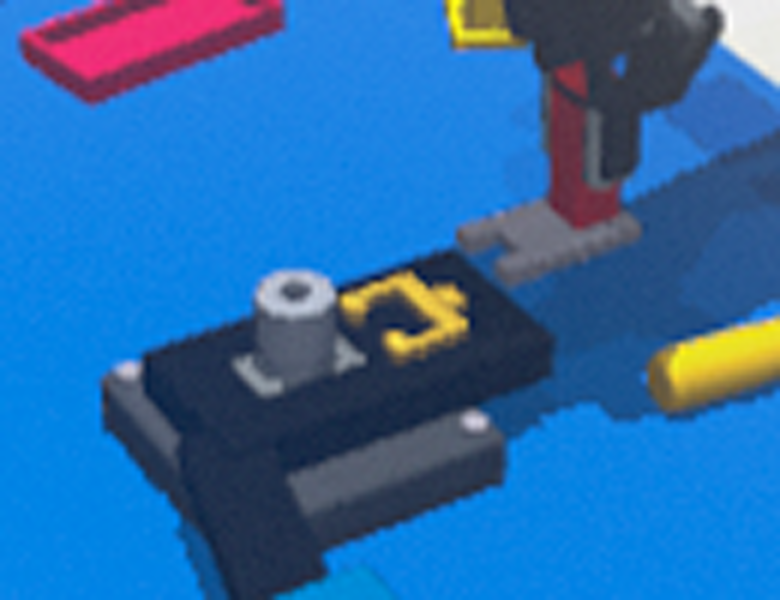

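View pics/t4z.png

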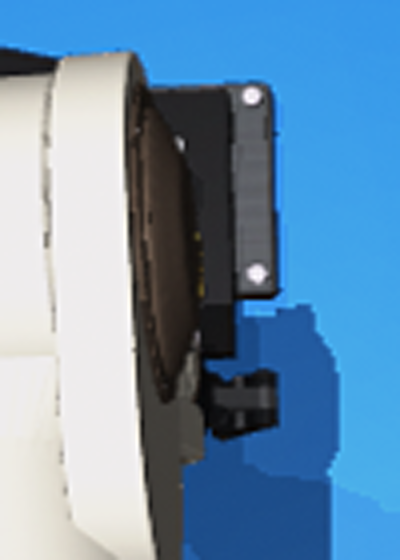

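The scene camera sees the fork (prong ends ~(470,235) and (508,272) in the crop) behind the clip. I'll compare with the predicted projections.

```bash
cat >> h.py <<'E'
def toolpts(ee,yaw,off=(-.0006,0,-.0303)):
    Rt=R.from_euler('z',yaw,degrees=True).as_matrix()
    P=np.array([(.05,-.019,.008),(.05,-.009,.008),(.05,.009,.008),(.05,.019,.008),(.05,.019,0),(.05,.009,0),(-.016,.019,.008),(-.016,.019,0)])
    return np.array(ee)+(P+off)@Rt.T
E
python3 - <<'E'
from h import *
im=cv2.imread('pics/s4z.png')
def dr(P,col):
    for u in proj('scene',P):
        q=((u-[270,180]+.5)*6-.5);cv2.circle(im,tuple(int(round(t)) for t in q),3,col,-1)
        print(q.round())
dr(toolpts([.49004743,.04157269,.08853124],2.72),(0,255,0))
dr([[.5621,.0249,.052],[.5596,.0687,.052],[.5506,.0529,.052],[.5513,.0385,.052]],(0,0,255))
dr([[.627,.05,.0785],[.533,.0083,.045],[.5306,.0822,.045]],(255,0,255))
cv2.imwrite('pics/s4p.png',im)
E
```

```text
[461. 224.]
[475. 236.]
[499. 257.]
[513. 269.]
[513. 285.]
[499. 273.]
[649. 221.]
[648. 237.]
[414. 267.]
[474. 320.]
[474. 294.]
[454. 277.]
[299. 288.]
[455. 243.]
[555. 332.]
```

View pics/s4p.png

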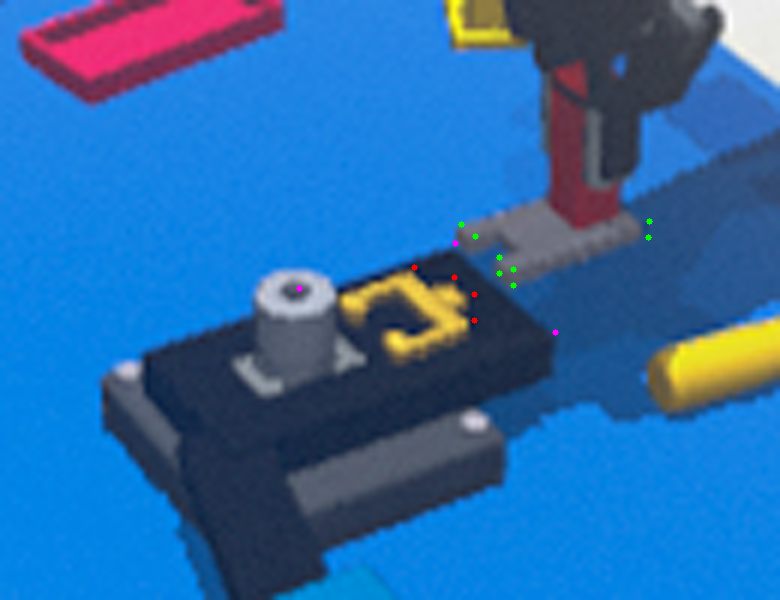

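```bash
python3 -m pendant '[[0.009,-0.002,0.014,0,0,-0.0015,1],[0,0,0.01,0,0,0,1],[0,0,0,0,0,0,1],[0,0,0.006,0,0,0,1],[0,0,0,0,0,0,1]]'; python3 -c "
from h import *
go(.492,.0439,.076,93)
print(bot.get_obs()['wrist_force'],bot.get_obs()['ee_pos'])"
```

```text
time: 8.05
ee_pos: [0.4905, 0.0442, 0.0828]
tcp_rot: [179.9, 0.1, 93.0]
wrist_force: [-0.3, 0.4, -1.9]
opening: 0.0212
tool shift units total [-0.0013  0.0057  0.0273] dist mm 7.0 rows min 0.13965187617623834
turn units [0.0005 0.0004 0.0002] rows min 0.01426286084465247
[-0.31186442  0.40460694 -1.88740365] [0.49054319 0.04416109 0.08282394]
```

```bash
python3 -m pendant '[[0,0,0.01,0,0,0,1],[0,0,0.005,0,0,0,1],[0,0,0,0,0,0,1]]';python3 -m pendant '[[0,0,0.006,0,0,0,1],[0,0,0,0,0,0,1]]'; python3 -m pendant '[[0,0,0.005,0,0,0,1],[0,0,0,0,0,0,1]]'
```

```text
time: 8.35
ee_pos: [0.4907, 0.0442, 0.079]
tcp_rot: [179.9, 0.1, 93.0]
wrist_force: [-0.2, 0.9, -2.6]
opening: 0.0209
time: 8.55
ee_pos: [0.4907, 0.0441, 0.0773]
tcp_rot: [179.9, 0.1, 93.0]
wrist_force: [0.7, -0.3, -1.7]
opening: 0.0209
time: 8.75
ee_pos: [0.4907, 0.0441, 0.076]
tcp_rot: [179.9, 0.1, 93.0]
wrist_force: [0.0, -0.2, -2.0]
opening: 0.0209
```

```bash
python3 -m pendant '[[0,0,0.004,0,0,0,1],[0,0,0,0,0,0,1]]'; python3 -m pendant '[[0,0,0.004,0,0,0,1],[0,0,0,0,0,0,1]]'; python3 - <<'E'
from h import *
im=bot.camera('scene');crop(im,270,180,400,280,6,'pics/s5z.png')
E
```

```text
time: 8.95
ee_pos: [0.4908, 0.0441, 0.075]
tcp_rot: [179.9, 0.1, 93.0]
wrist_force: [-0.0, -0.3, -2.1]
opening: 0.0206
time: 9.15
ee_pos: [0.4909, 0.0442, 0.075]
tcp_rot: [179.8, 0.1, 93.0]
wrist_force: [0.4, 0.1, -1.0]
opening: 0.0211
```

View pics/s5z.png

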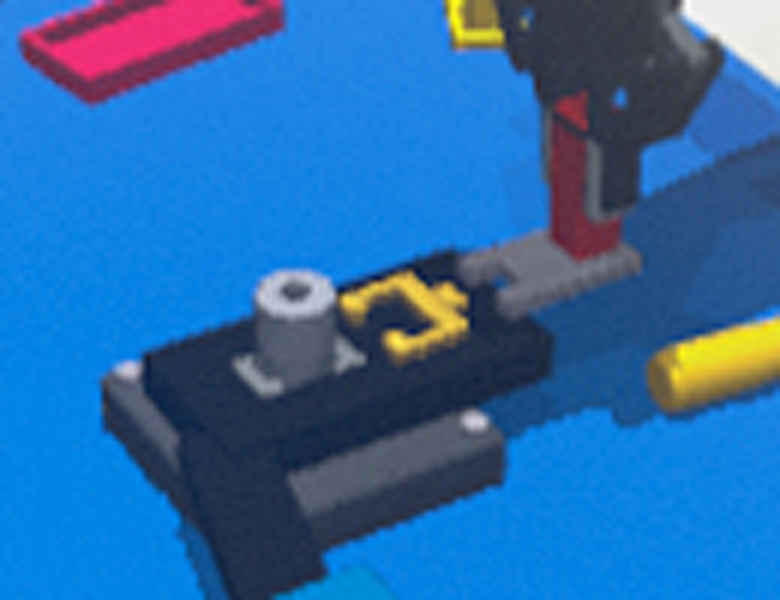

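Contact with the arm at TCP z≈0.075 as predicted, and the slot lines up with the tail. Raise ~1.5 mm and advance.

```bash
python3 -m pendant '[[0,0,-0.008,0,0,0,1],[0,0.01,0,0,0,0,1],[0,0.016,0,0,0,0,1],[0,0.016,0,0,0,0,1],[0,0,0,0,0,0,1]]'; python3 -c "
from h import *
go(.5556,.0475,.0765,93)"
```

```text
time: 9.7
ee_pos: [0.5023, 0.0448, 0.0766]
tcp_rot: [179.8, 0.1, 93.0]
wrist_force: [-0.3, 0.0, -1.7]
opening: 0.0208
tool shift units total [-0.0003  0.2135  0.0009] dist mm 53.4 rows min 1.0675899249686696
turn units [0.0008 0.0004 0.0001] rows min 0.020162881427970576
```

```bash
python3 -m pendant '[[0,0.012,0,0,0,0,1],[0,0.012,0,0,0,0,1],[0,0.008,0,0,0,0,1],[0,0.008,0,0,0,0,1]]'; python3 -m pendant '[[0,0.008,0,0,0,0,1],[0,0.008,0,0,0,0,1],[0,0.008,0,0,0,0,1]]'; python3 - <<'E'
from h import *
go(.5556,.0475,.0765,93)
im=bot.camera('scene');crop(im,270,180,400,280,6,'pics/s6z.png')
E
```

```text
time: 10.1
ee_pos: [0.5129, 0.0453, 0.0763]
tcp_rot: [179.9, 0.1, 93.0]
wrist_force: [-0.7, -0.2, -2.0]
opening: 0.0211
time: 10.4
ee_pos: [0.5193, 0.0456, 0.0763]
tcp_rot: [179.9, 0.1, 93.0]
wrist_force: [-0.2, 0.5, -1.5]
opening: 0.0206
tool shift units total [-0.0002  0.1455 -0.0007] dist mm 36.4 rows min 0.7276754113811557
turn units [0.0005 0.0004 0.0001] rows min 0.013833350070600048
```

View pics/s6z.png

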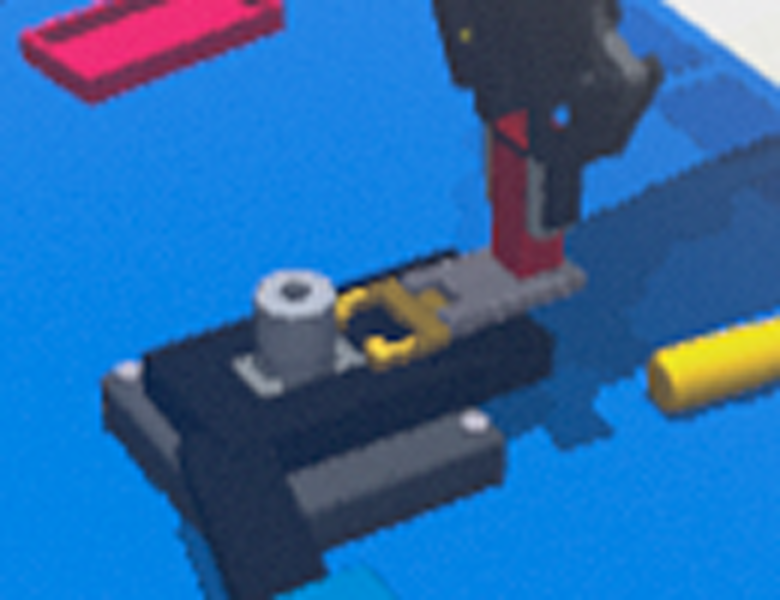

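The tail sits in the slot and the clip is moving squarely. Continue.

```bash
python3 -m pendant '[[0,0.009,0,0,0,0,1],[0,0.009,0,0,0,0,1],[0,0.009,0,0,0,0,1]]'; python3 -m pendant '[[0,0.009,0,0,0,0,1],[0,0.009,0,0,0,0,1],[0,0.009,0,0,0,0,1]]'; python3 - <<'E'
from h import *
go(.5556,.0475,.0765,93)
im=bot.camera('scene');crop(im,270,180,400,280,6,'pics/s7z.png')
E
```

```text
time: 10.75
ee_pos: [0.5267, 0.046, 0.0763]
tcp_rot: [179.9, 0.1, 93.0]
wrist_force: [-0.8, 0.2, -1.2]
opening: 0.0206
time: 11.05
ee_pos: [0.534, 0.0464, 0.0762]
tcp_rot: [179.9, 0.1, 93.0]
wrist_force: [-0.9, -0.2, -1.3]
opening: 0.021
tool shift units total [-0.0003  0.0864 -0.0009] dist mm 21.6 rows min 0.4320521708246692
turn units [0.0005 0.0004 0.0001] rows min 0.014518910164303768
```

View pics/s7z.png

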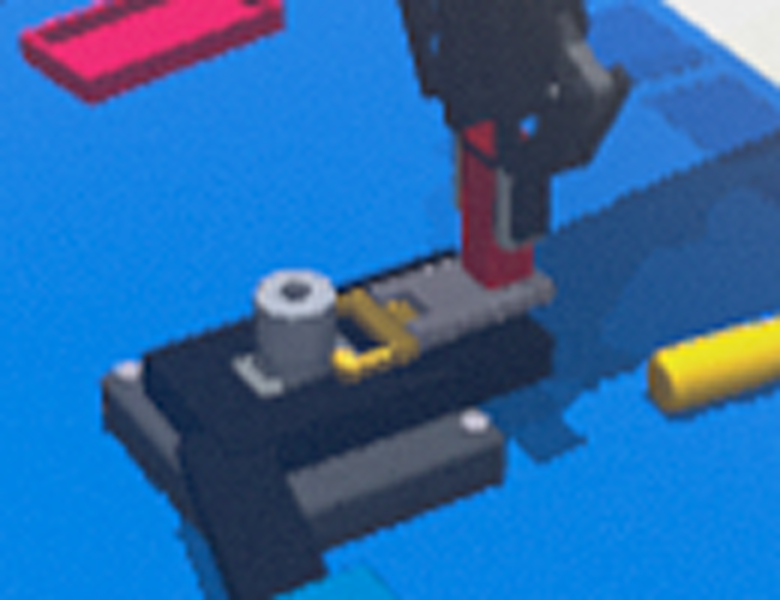

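```bash
for i in 1; do python3 -m pendant '[[0,0.006,0,0,0,0,1],[0,0.006,0,0,0,0,1]]'; python3 -m pendant '[[0,0.006,0,0,0,0,1],[0,0.006,0,0,0,0,1]]'; python3 -m pendant '[[0,0.006,0,0,0,0,1],[0,0.006,0,0,0,0,1]]'; done
```

```text
time: 11.3
ee_pos: [0.5375, 0.0466, 0.0762]
tcp_rot: [179.9, 0.1, 93.0]
wrist_force: [0.1, 0.1, -1.0]
opening: 0.0211
time: 11.5
ee_pos: [0.5397, 0.0466, 0.0762]
tcp_rot: [-180.0, 0.1, 93.0]
wrist_force: [-7.5, 0.1, 3.8]
opening: 0.0208
time: 11.7
ee_pos: [0.5404, 0.0466, 0.0765]
tcp_rot: [-179.7, 0.1, 93.0]
wrist_force: [-9.4, -0.3, 5.3]
opening: 0.021
```

```bash
python3 -m pendant '[[0,0.007,0,0,0,0,1],[0,0.007,0,0,0,0,1]]'; python3 -m pendant '[[0,0.008,0,0,0,0,1]]'; python3 -m pendant '[[0,0.008,0,0,0,0,1]]'
```

```text
time: 11.9
ee_pos: [0.5411, 0.0467, 0.0768]
tcp_rot: [-179.4, 0.1, 93.0]
wrist_force: [-10.4, -1.0, 5.9]
opening: 0.0212
time: 12.0
ee_pos: [0.5415, 0.0467, 0.0769]
tcp_rot: [-179.2, 0.1, 93.0]
wrist_force: [-11.6, -0.3, 6.4]
opening: 0.0207
time: 12.1
ee_pos: [0.5418, 0.0467, 0.0771]
tcp_rot: [-179.0, 0.1, 93.0]
wrist_force: [-11.3, 0.3, 6.8]
opening: 0.0207
```

```bash
python3 -c "
from h import *
go(.5556,.0475,.0765,93);o=bot.get_obs();print(o['tcp_rot'],o['torque'])"
```

```text
tool shift units total [0.0003 0.0552 0.0014] dist mm 13.8 rows min 0.2760090047983045
turn units [-0.0057  0.0005  0.0001] rows min 0.1188583120315701
[-1.78982517e+02  8.81092526e-02  9.30220415e+01] [-0.17768285  2.54965947 -0.03261695]
```

```bash
python3 -m pendant '[[0,0.006,0,-0.003,0,0,1]]'; python3 -m pendant '[[0,0.007,0,-0.004,0,0,1]]'; python3 -m pendant '[[0,0.007,0,-0.004,0,0,1]]'
```

```text
time: 12.2
ee_pos: [0.542, 0.0467, 0.0769]
tcp_rot: [-179.3, 0.1, 93.0]
wrist_force: [-7.5, -0.5, 0.5]
opening: 0.0209
time: 12.3
ee_pos: [0.5423, 0.0467, 0.0764]
tcp_rot: [-179.9, 0.1, 93.0]
wrist_force: [-7.5, -0.5, 0.6]
opening: 0.0209
time: 12.4
ee_pos: [0.5425, 0.0467, 0.0759]
tcp_rot: [179.6, 0.1, 93.0]
wrist_force: [-9.2, 0.0, 1.4]
opening: 0.021
```

```bash
python3 -m pendant '[[0,0.008,-0.001,-0.001,0,0,1]]'; python3 -m pendant '[[0,0.008,-0.001,-0.001,0,0,1]]'; python3 -m pendant '[[0,0.008,-0.001,-0.001,0,0,1]]'; python3 -m pendant '[[0,0.008,-0.001,-0.001,0,0,1]]'
```

```text
time: 12.5
ee_pos: [0.5427, 0.0467, 0.0759]
tcp_rot: [179.6, 0.1, 93.0]
wrist_force: [-11.8, -0.9, 5.4]
opening: 0.0212
time: 12.6
ee_pos: [0.5427, 0.0467, 0.076]
tcp_rot: [179.6, 0.1, 93.0]
wrist_force: [-11.6, -1.7, 4.5]
opening: 0.0208
time: 12.7
ee_pos: [0.5429, 0.0467, 0.076]
tcp_rot: [179.7, 0.1, 93.0]
wrist_force: [-11.1, -0.4, 4.4]
opening: 0.0213
time: 12.8
ee_pos: [0.5429, 0.0467, 0.076]
tcp_rot: [179.7, 0.1, 93.0]
wrist_force: [-12.8, -0.6, 4.7]
opening: 0.021
```

```bash
python3 - <<'E'
from h import *
im=bot.camera('scene');crop(im,270,180,400,280,6,'pics/s8z.png')
E
```

```text
(no output)
```

View pics/s8z.png

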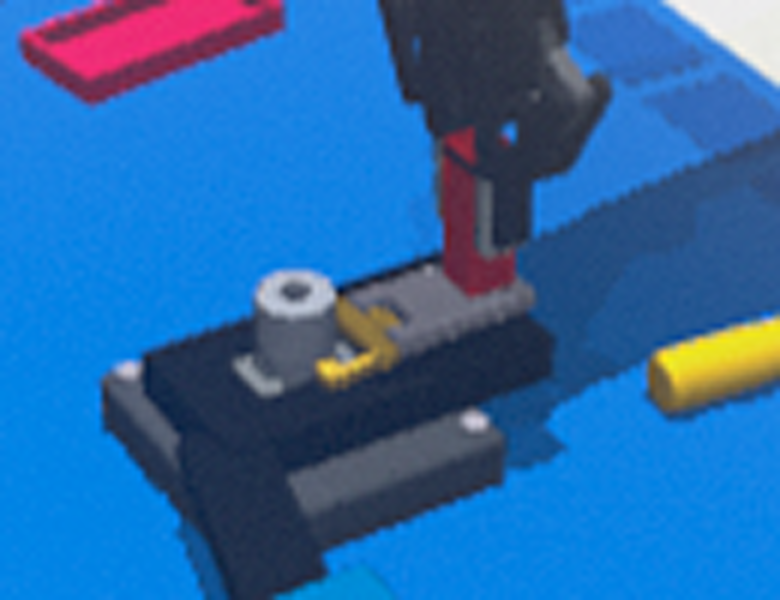

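```bash
python3 -m pendant '[[0,0.009,0,-0.002,0,0,1]]'; python3 -m pendant '[[0,0.009,0,-0.002,0,0,1]]'; python3 -m pendant '[[0,0.009,0,-0.002,0,0,1]]'
```

```text
time: 12.95
ee_pos: [0.5434, 0.0467, 0.0759]
tcp_rot: [179.6, 0.1, 93.0]
wrist_force: [-12.2, -0.5, 4.9]
opening: 0.021
time: 13.05
ee_pos: [0.5438, 0.0467, 0.0757]
tcp_rot: [179.5, 0.1, 93.0]
wrist_force: [-10.9, -0.8, 4.4]
opening: 0.021
time: 13.15
ee_pos: [0.5441, 0.0467, 0.0756]
tcp_rot: [179.3, 0.1, 93.0]
wrist_force: [-12.2, -0.1, 5.7]
opening: 0.0207
```

```bash
python3 -m pendant '[[0,0.009,-0.003,0,0,0,1]]'; python3 -m pendant '[[0,0.009,-0.003,0,0,0,1]]'; python3 -m pendant '[[0,0.009,-0.003,0,0,0,1]]';  python3 -m pendant '[[0,0.009,-0.002,0,0,0,1]]'
```

```text
time: 13.25
ee_pos: [0.5446, 0.0468, 0.0759]
tcp_rot: [179.5, 0.1, 93.0]
wrist_force: [-5.9, -0.0, -2.3]
opening: 0.0208
time: 13.35
ee_pos: [0.5453, 0.0468, 0.0761]
tcp_rot: [179.7, 0.1, 93.0]
wrist_force: [-7.0, -0.1, -1.4]
opening: 0.0211
time: 13.45
ee_pos: [0.5459, 0.0468, 0.0763]
tcp_rot: [179.9, 0.1, 93.0]
wrist_force: [-7.5, -0.8, -0.2]
opening: 0.0209
time: 13.55
ee_pos: [0.5465, 0.0468, 0.0764]
tcp_rot: [-179.8, 0.1, 93.1]
wrist_force: [-9.1, -1.0, 3.1]
opening: 0.0209
```

```bash
python3 -m pendant '[[0,0.008,-0.002,-0.002,0,0,1]]'; python3 -m pendant '[[0,0.008,-0.002,-0.001,0,0,1]]'; python3 -m pendant '[[0,0.006,-0.001,-0.001,0,0,1]]';  python3 -m pendant '[[0,0.006,-0.001,0,0,0,1]]'
```

```text
time: 13.65
ee_pos: [0.5473, 0.0469, 0.0763]
tcp_rot: [180.0, 0.1, 93.1]
wrist_force: [-5.7, -0.5, -1.1]
opening: 0.0213
time: 13.75
ee_pos: [0.5482, 0.0469, 0.0762]
tcp_rot: [180.0, 0.1, 93.1]
wrist_force: [-5.0, 0.0, -1.4]
opening: 0.0209
time: 13.85
ee_pos: [0.5488, 0.0469, 0.0761]
tcp_rot: [179.9, 0.1, 93.1]
wrist_force: [-6.1, -0.6, 1.1]
opening: 0.021
time: 13.95
ee_pos: [0.5494, 0.047, 0.0762]
tcp_rot: [-180.0, 0.1, 93.1]
wrist_force: [-5.5, -0.8, 1.5]
opening: 0.0208
```

```bash
python3 -m pendant '[[0,0.006,-0.003,0,0,0,1]]'; python3 -m pendant '[[0,0.006,-0.001,-0.001,0,0,1]]'; python3 -m pendant '[[0,0.006,-0.001,0,0,0,1]]';  python3 -m pendant '[[0,0.006,-0.001,0,0,0,1]]'
```

```text
time: 14.05
ee_pos: [0.5503, 0.047, 0.0767]
tcp_rot: [-179.9, 0.1, 93.1]
wrist_force: [-2.7, 0.3, -2.5]
opening: 0.0207
time: 14.15
ee_pos: [0.5518, 0.0471, 0.0767]
tcp_rot: [179.9, 0.1, 93.1]
wrist_force: [-0.8, -0.3, -1.4]
opening: 0.0211
time: 14.25
ee_pos: [0.5536, 0.0472, 0.077]
tcp_rot: [179.9, 0.1, 93.1]
wrist_force: [-0.5, 0.2, -2.0]
opening: 0.0213
time: 14.35
ee_pos: [0.5557, 0.0473, 0.0774]
tcp_rot: [179.8, 0.1, 93.1]
wrist_force: [-3.0, -1.3, 0.4]
opening: 0.0209
```

```bash
python3 -m pendant '[[0,0.004,0,0,0,0,1]]'; python3 -m pendant '[[0,0.004,0,0,0,0,1]]'; python3 -m pendant '[[0,0.004,0,0,0,0,1]]'; python3 - <<'E'
from h import *
im=bot.camera('scene');crop(im,270,180,400,280,6,'pics/s9z.png')
E
```

```text
time: 14.45
ee_pos: [0.5559, 0.0474, 0.0775]
tcp_rot: [179.9, 0.1, 93.1]
wrist_force: [-11.9, -0.8, 5.3]
opening: 0.021
time: 14.55
ee_pos: [0.5559, 0.0473, 0.0776]
tcp_rot: [-179.9, 0.1, 93.1]
wrist_force: [-8.2, -0.6, 3.2]
opening: 0.0213
time: 14.65
ee_pos: [0.556, 0.0473, 0.0777]
tcp_rot: [-179.8, 0.1, 93.1]
wrist_force: [-7.8, -0.7, 2.6]
opening: 0.0211
```

View pics/s9z.png

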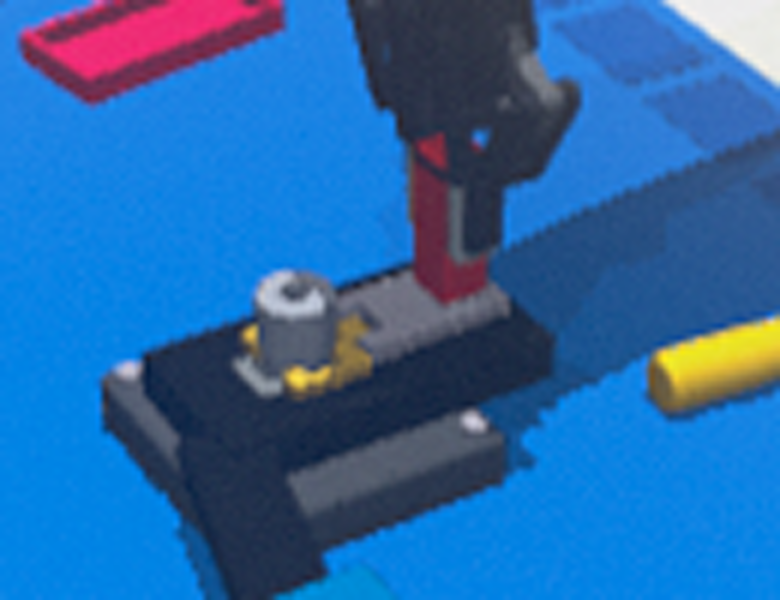

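```bash
python3 -m pendant '[[0,0.007,-0.001,0,0,0,1]]'; python3 -m pendant '[[0,0.007,-0.001,0,0,0,1]]'; python3 -m pendant '[[0,0,0,0,0,0,1]]'
```

```text
time: 14.8
ee_pos: [0.5562, 0.0474, 0.0779]
tcp_rot: [-179.6, 0.1, 93.1]
wrist_force: [-13.2, -0.7, 4.1]
opening: 0.0211
time: 14.9
ee_pos: [0.5563, 0.0474, 0.0781]
tcp_rot: [-179.4, 0.1, 93.1]
wrist_force: [-9.9, -0.1, 4.1]
opening: 0.0211
time: 15.0
ee_pos: [0.5559, 0.0474, 0.0781]
tcp_rot: [-179.3, 0.1, 93.1]
wrist_force: [-0.1, 0.2, -2.0]
opening: 0.0209
```

Clip stopped hard at home (force steep up to 13 N with no advance). Retract.

```bash
python3 -m pendant '[[0,-0.01,0,0,0,0,1],[0,-0.02,-0.001,0,0,0,1],[0,-0.03,-0.001,-0.002,0,0,1],[0,-0.04,-0.002,-0.002,0,0,1],[0,-0.05,-0.03,0,0,0,1],[0,-0.05,-0.08,0,0,0,1],[0,-0.05,-0.12,0,0,0,1],[0,-0.02,-0.12,0,0,0,1],[0,0,-0.1,0,0,0,1],[0,0,0,0,0,0,1]]'; python3 - <<'E'
from h import *
o=bot.get_obs();print(o['ee_pos'],o['tcp_rot'],o['wrist_force'])
im=bot.camera('scene');crop(im,250,150,400,280,5,'pics/s10z.png')
go(.515,-.13,.17,100)
E
```

```text
time: 16.0
ee_pos: [0.4823, 0.0436, 0.1958]
tcp_rot: [179.5, 0.1, 93.1]
wrist_force: [0.0, -0.8, -1.8]
opening: 0.0208
[0.48226265 0.04359482 0.1957963 ] [1.79535807e+02 8.71934021e-02 9.30792030e+01] [ 0.01160986 -0.83901559 -1.75515807]
tool shift units total [-0.7     0.0943  0.0977] dist mm 178.3 rows min 3.5652080243340794
turn units [ 0.0019  0.0006 -0.0385] rows min 0.8070649349310574
```

View pics/s10z.png

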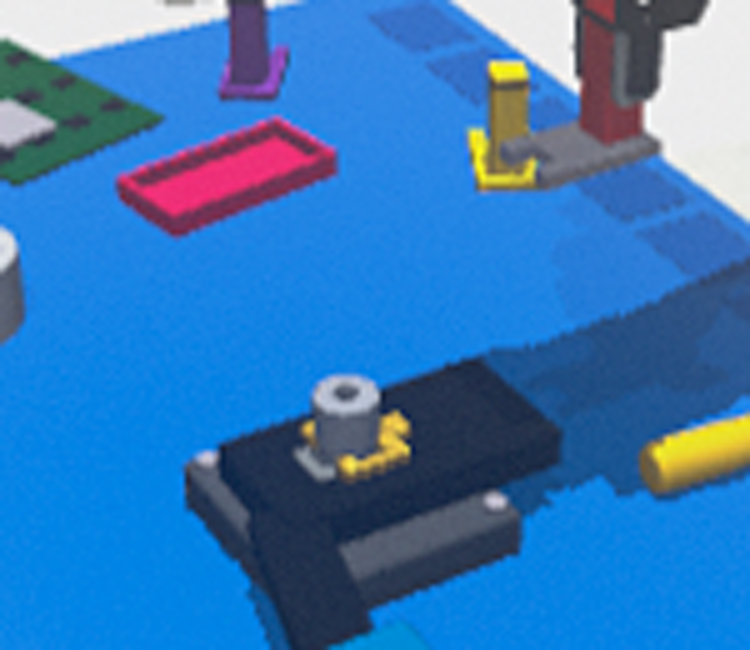

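```bash
python3 -m pendant '[[-0.06,0.005,0,0.001,0,-0.01,1],[-0.1,0.01,0,0.001,0,-0.01,1],[-0.13,0.015,0,0,0,-0.01,1],[-0.13,0.015,0,0,0,-0.01,1],[-0.13,0.015,0,0,0,0,1],[-0.13,0.015,0,0,0,0,1],[-0.13,0.015,0,0,0,0,1],[-0.1,0.01,0,0,0,0,1],[-0.06,0.005,0,0,0,0,1],[0,0,0,0,0,0,1],[0,0,0,0,0,0,1]]'; python3 - <<'E'
from h import *
go(.5165,-.2843,.1,100.6)
E
```

```text
time: 17.15
ee_pos: [0.5416, -0.1989, 0.1772]
tcp_rot: [-179.2, -0.3, 100.7]
wrist_force: [-0.7, 0.4, -1.2]
opening: 0.0214
tool shift units total [-0.3186 -0.1581  0.3093] dist mm 117.8 rows min 2.356532681477146
turn units [-0.0044 -0.0017  0.0007] rows min 0.09943797787706449
```

```bash
python3 -m pendant '[[-0.06,-0.03,0.02,-0.004,-0.002,0,1],[-0.08,-0.04,0.03,0,0,0,1],[-0.08,-0.04,0.04,0,0,0,1],[-0.06,-0.03,0.04,0,0,0,1],[-0.02,-0.01,0.04,0,0,0,1],[0,0,0.03,0,0,0,1],[0,0,0,0,0,0,1],[0,0,0,0,0,0,1]]'; python3 - <<'E'
from h import *
go(.5165,-.2843,.06,100.6)
o=bot.get_obs();print(o['ee_pos'],o['tcp_rot'])
c=cam('wrist');np.save('pics/w11.npy',np.array([c[1],*c[2]]))
im=bot.camera('wrist');cv2.imwrite('pics/w11.png',im[:,:,::-1]);crop(im,260,130,380,330,3,'pics/w11z.png')
im=bot.camera('top');crop(im,225,135,305,225,6,'pics/t11z.png')
im=bot.camera('scene');crop(im,250,130,380,260,5,'pics/s11z.png')
E
```

```text
time: 17.95
ee_pos: [0.5166, -0.2779, 0.1244]
tcp_rot: [179.9, 0.1, 101.2]
wrist_force: [1.1, -0.6, -1.5]
opening: 0.021
tool shift units total [-0.0243 -0.0058  0.2578] dist mm 64.7 rows min 1.294848733892412
turn units [0.0007 0.0007 0.0032] rows min 0.06928189690861135
[ 0.51657523 -0.277941    0.12442935] [1.79880623e+02 1.23279049e-01 1.01170041e+02]
```

View pics/w11z.png

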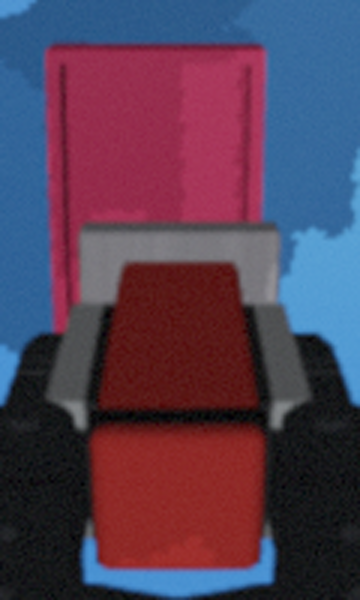

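View pics/t11z.png

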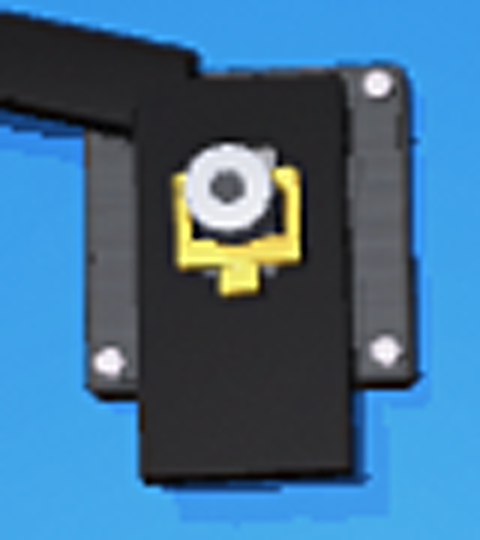

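View pics/s11z.png

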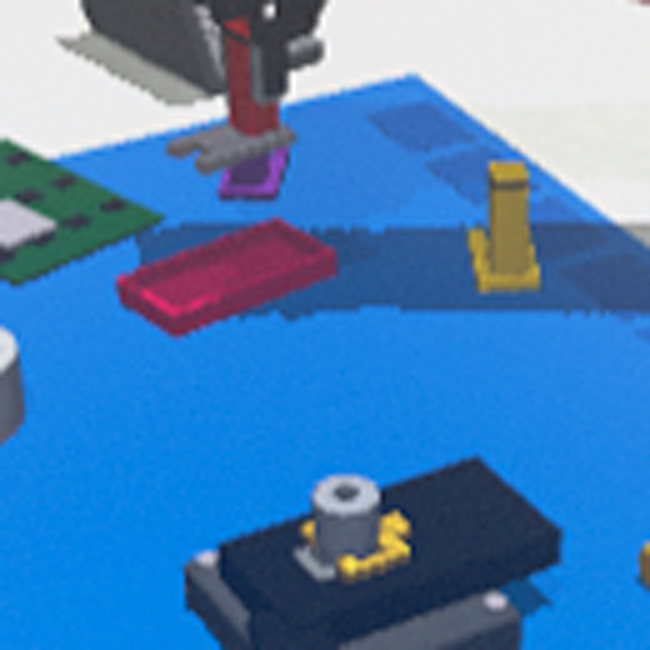

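```bash
python3 - <<'E'
from h import *
c=cam('top')
def S(u,v,z): return unp('top',(u+.5)/6-.5+225,(v+.5)/6-.5+135,z,c)
a,b=S(176,270,.052),S(300,263,.052);m=(a+b)/2;p=S(228,187,.0785)
t=S(239,296,.052);print(m,p,'rear to pin',np.linalg.norm((p-m)[:2]),'tail to pin',np.linalg.norm((p-t)[:2]))
E
```

```text
[0.60543424 0.05017573 0.052     ] [0.62775712 0.05097564 0.0785    ] rear to pin 0.022337202936971057 tail to pin 0.03304010796589587
```

Rear face to pin is 22.3 mm (home = 22 mm), so the clip is home. Now lower the tool into the tray.

```bash
python3 -m pendant '[[-0.024,-0.006,0.03,0.001,0.001,0.003,1],[0,0,0.05,0,0,0,1],[0,0,0.05,0,0,0,1],[0,0,0.05,0,0,0,1],[0,0,0.02,0,0,0,1],[0,0,0,0,0,0,1]]'; python3 - <<'E'
from h import *
go(.5165,-.2843,.036,100.6)
E
```

```text
time: 18.7
ee_pos: [0.5166, -0.2842, 0.0696]
tcp_rot: [-179.9, -0.1, 100.6]
wrist_force: [0.4, -0.0, -1.5]
opening: 0.0212
tool shift units total [-0.0007 -0.0004  0.1342] dist mm 33.6 rows min 0.6711992592681173
turn units [-0.0005 -0.0005  0.0002] rows min 0.015131151739706068
```

```bash
python3 -m pendant '[[0,0,0.04,0,0,0,1],[0,0,0.015,0,0,0,1],[0,0,0,0,0,0,1]]'; python3 - <<'E'
from h import *
im=bot.camera('scene');crop(im,250,130,380,230,6,'pics/s12z.png')
im=bot.camera('wrist');crop(im,260,130,380,330,3,'pics/w12z.png')
E
```

```text
time: 19.0
ee_pos: [0.5167, -0.2841, 0.0549]
tcp_rot: [-179.9, -0.1, 100.6]
wrist_force: [-0.0, 0.5, -2.1]
opening: 0.0211
```

View pics/s12z.png

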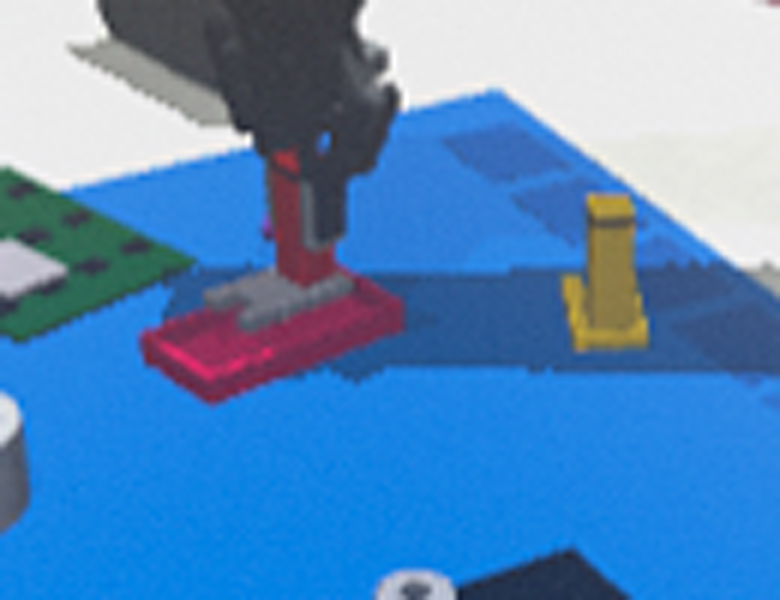

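View pics/w12z.png

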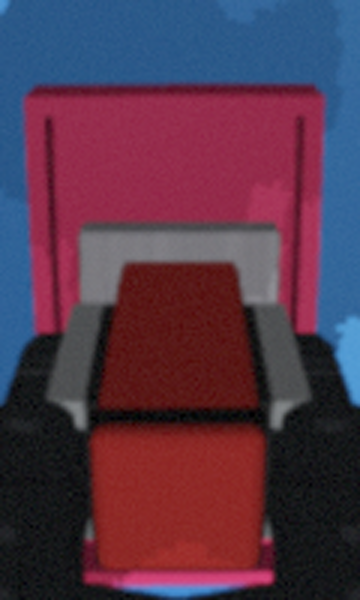

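Centred in the tray and above it. Lower on.

```bash
python3 -m pendant '[[0,0,0.03,0,0,0,1],[0,0,0.025,0,0,0,1],[0,0,0.01,0,0,0,1],[0,0,0,0,0,0,1]]'; python3 -m pendant '[[0,0,0.005,0,0,0,1],[0,0,0,0,0,0,1]]';python3 -m pendant '[[0,0,0.005,0,0,0,1],[0,0,0,0,0,0,1]]'
```

```text
time: 19.5
ee_pos: [0.5172, -0.2844, 0.0385]
tcp_rot: [180.0, -0.0, 100.6]
wrist_force: [-0.2, 0.2, -1.1]
opening: 0.0208
time: 19.7
ee_pos: [0.5172, -0.2844, 0.0372]
tcp_rot: [180.0, -0.0, 100.6]
wrist_force: [-0.3, 0.1, -1.5]
opening: 0.0208
time: 19.9
ee_pos: [0.5174, -0.2845, 0.0361]
tcp_rot: [180.0, 0.0, 100.6]
wrist_force: [-0.5, -0.2, -1.6]
opening: 0.0212
```

```bash
python3 -m pendant '[[0,0,0.005,0,0,0,1],[0,0,0,0,0,0,1]]'; python3 -m pendant '[[0,0,0.004,0,0,0,1],[0,0,0,0,0,0,1]]';python3 -m pendant '[[0,0,0.004,0,0,0,1],[0,0,0,0,0,0,1]]'
```

```text
time: 20.1
ee_pos: [0.5175, -0.2846, 0.0349]
tcp_rot: [180.0, 0.0, 100.6]
wrist_force: [0.5, 0.1, -1.4]
opening: 0.021
time: 20.3
ee_pos: [0.5176, -0.2847, 0.0341]
tcp_rot: [179.9, 0.0, 100.6]
wrist_force: [0.7, 0.7, -1.8]
opening: 0.0211
time: 20.5
ee_pos: [0.5178, -0.2847, 0.0342]
tcp_rot: [179.9, 0.1, 100.6]
wrist_force: [0.4, -0.1, -1.9]
opening: 0.0208
```

On the tray floor. Open and retreat upward.

```bash
python3 -m pendant '[[0,0,0,0,0,0,0.6],[0,0,0,0,0,0,0.4],[0,0,0,0,0,0,0.2],[0,0,0,0,0,0,0],[0,0,0,0,0,0,0],[0,0,0,0,0,0,0]]' 20; python3 -m pendant '[[0,0,-0.04,0,0,0,0],[0,0,-0.08,0,0,0,0],[0,0,-0.12,0,0,0,0],[0,0,-0.15,0,0,0,0],[0,0,-0.15,0,0,0,0],[0,0,-0.1,0,0,0,0],[0,-0.1,0,0,0,0,0],[0,-0.1,0,0,0,0,0],[0,0,0,0,0,0,0]]'; python3 - <<'E'
from h import *
im=bot.camera('scene');cv2.imwrite('pics/s13.png',im[:,:,::-1])
im=bot.camera('top');cv2.imwrite('pics/t13.png',im[:,:,::-1])
im=bot.camera('wrist');cv2.imwrite('pics/w13.png',im[:,:,::-1])
E
```

```text
time: 21.1
ee_pos: [0.5182, -0.2849, 0.0344]
tcp_rot: [179.9, 0.1, 100.6]
wrist_force: [0.1, 0.1, 0.5]
opening: 0.0853
time: 22.0
ee_pos: [0.4671, -0.2936, 0.2069]
tcp_rot: [179.7, 0.2, 100.7]
wrist_force: [1.1, 0.3, -0.6]
opening: 0.0853
```

View pics/s13.png

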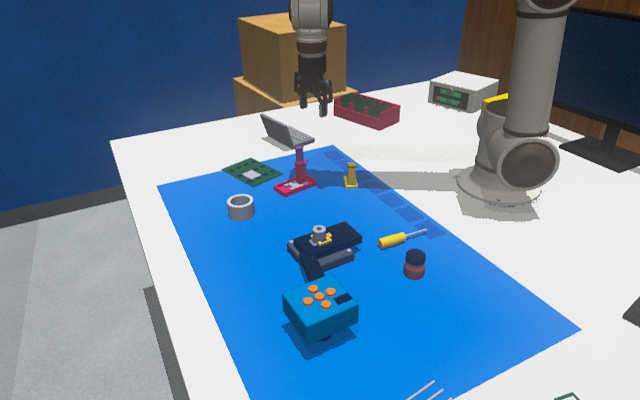

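View pics/t13.png

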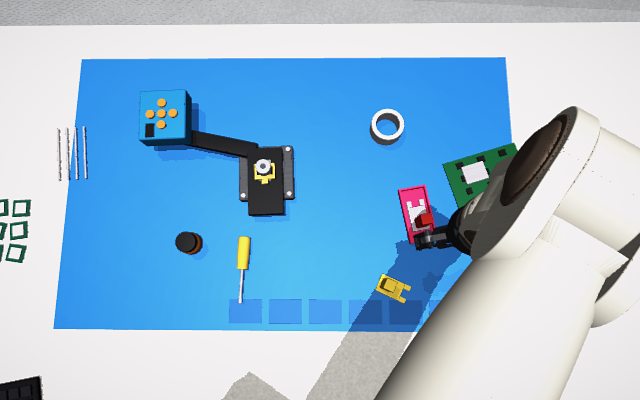

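View pics/w13.png

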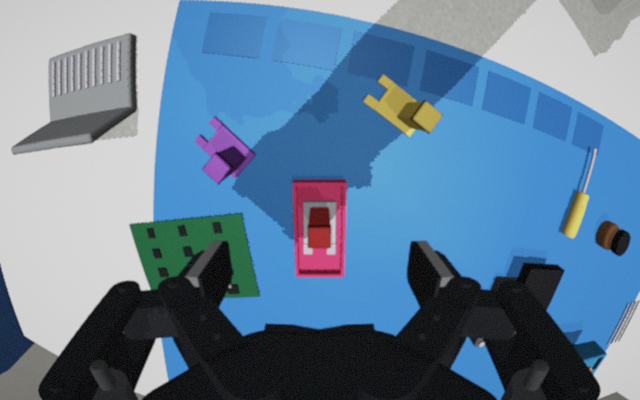

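The tool stands upright and flat in the tray at wrist-view (320,228). The clip is on the pin at top-view (264,170), and the tape, jar and screwdriver haven't moved.

```bash
python3 -m pendant '[[0,0,0,0,0,0,0],[0,0,0,0,0,0,0]]'; python3 - <<'E'
from h import *
print(bot.get_obs()['qd'].round(2));print(bot.job_done())
E
```

```text
time: 22.35
ee_pos: [0.4699, -0.2928, 0.2049]
tcp_rot: [179.8, 0.1, 100.8]
wrist_force: [0.0, -0.4, 0.4]
opening: 0.0852
[ 0.5   0.69  0.11 -0.09  0.01  0.15]
the job is handed in; nothing more can be done
None
```

The job is done and handed in at 22.35 s. I pushed the clip onto the pivot pin's groove with the fork until it stopped at home. The tool is upright in its pink tray again.

**Clip home:** the push rose to about 13 N, fell to nearly nothing as the clip snapped on, then climbed steeply to 13 N with almost no further movement. In the top camera the clip's rear face is 22.3 mm from the pin's axis, against 22 mm for fully home.

**Force:** the highest reading was about 13 N along the push, below the 20 N limit. I only saw readings at the end of each short move, so a brief peak in between could have gone unseen. Up to about 8 N upward also showed, from the fork pressing down on the arm.

**Tool in its tray:** it met the tray floor at the same height it was picked up from. The final wrist view shows it upright and inside the walls. It stands about 20 mm behind the tray's centre, some 7 mm ahead of where I first measured it.

**Other objects:** the tape roll, jar and screwdriver look unmoved in the last pictures, judged by eye. The gripper never touched the clip, and the robot was clear of everything at hand-in.

**Disagreements:** predicted positions in the scene camera were off by about 1 to 1.5 pixels (2 to 3 mm). I set the height by touching the arm and confirmed home from the force and the top view.

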